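Index the welding turntable 45 degrees and lock it

ROBOT

A 7-joint arm with a two-finger parallel gripper is mounted at the origin on a cart in front of the work surface, level with it; the furniture and walls round the work are solid. World frame = base frame: x ahead of the robot, y to its left, z up, the work surface at z = 0. Lengths are in m, angles in rad, forces in N, time in s.
With the tool pointing down it reaches from about 0.4 to 0.875 m from the base axis. Payload 19.3 kg.
Tool frame: the origin (TCP) lies at the very end of the fingers, on their centre line; the grasp point (between the pads) lies 19 mm behind it; x points along the fingers, y is the direction in which the jaws open and shut, and the axes are right-handed (so a half turn about x gives the same grasp; the last joint's range is limited). The gripper opens to 85 mm and grips with 20 to 120 N. Pads are 22 mm wide; open, the fingers measure 114 mm over their backs; the gripper's body (76 mm by 85 mm) begins 54 mm behind the grasp point. The pads swing forward as they close: fully open they stand 13 mm farther back than shut.
Start: joints at [1.052, 0.521, -0.036, 1.599, 0.021, 1.021, -0.113], TCP at [0.271, -0.563, 0.231] pointing down, gripper open.
Joint ranges: [-2.91, 2.91], [-0.3, 2.13], [-1.5, 1.42], [0.17, 2.43], [-1.26, 4.41], [0.16, 1.93], [-2.52, 2.52]. Speed limits (rad/s): [1.89, 1.89, 2.39, 2.39, 3.01, 3.01, 3.01].

INTERFACE

Orientations are given as a 3x3 rotation matrix whose columns are the frame's x, y, z axes.
In Python, from rig import robot gives the robot as it stands.
- The arm moves only by the tool step_arm, never from a script. Its argument "commands" is a list of rows, each a list of 2 entries, a list of its own where there are three numbers: the shift along the world's x, y, z in units of 30 mm (1.0 is 30 mm), then the turn, a rotation vector about the world's x, y, z in units of 6 degrees (1.0 is 6 degrees). In form: [[[tx, ty, tz], [wx, wy, wz]], ...]. A call has 1 to 20 rows; each row shifts and turns the pose as measured when the row begins; what a row does not reach is not made up. A row lasts 1/12 s, in which the tool goes at most 41.7 mm and 7.16 degrees, less where a joint would pass 70% of its speed; a pose out of reach is approached as far as the arm can. A call is refused whole if a number of a shift passes 1 or a number of a turn 1, either way. A call with a gripper value outside its range is refused whole. "jaw" is the opening in per cent of the stroke, from 0 (shut) to 100 (fully open), set as the call begins (left out, the last holds). The fingers move at their own pace and stop on an object; the grip force is fixed at half the most. Time passes only in rows, so rows that do not move let the fingers close. It gives the time, the measured TCP pose, the force and the opening at its end, in the units of the state.
- robot.observe(): the state, without advancing time (a new reading comes with each control period).
- robot.capture(name): name is "side" or "top" or "wrist"; returns (picture, depth): 384x512x3 uint8, red, green, blue; 384x512 float32, m along the optical axis (not along the pixel's ray), 0 where there is no reading.
- robot.camera_info(name): a dict with "intrinsics" (3x3 intrinsics, pixels), "D" ([k1, k2, p1, p2, k3] as OpenCV has them; the pictures are not rectified), "eye" and "attitude" of the camera in the world. Camera axes: x right, y up, looking along -z (the intrinsics and any distortion apply to the point x, -y, -z); pixel columns grow to the right and rows downward; lengths in m; the calibration is good to about 2 mm. A picture is of the moment at which its call begins: read the wrist's pose just before it. camera_info takes no time and is no camera call; for the wrist camera it gives the pose at the moment of the call.
- robot.close_job(): hands the job in, once; it reports no verdict.
Trained networks look in the newest picture that a camera, given by its name, has taken for a name from the list of things; names that differ only in an ending like _2 or _b are one class to them, and where a whole thing is asked for, a point or a joint stands for the part that bears it (a point fixed in the world has none). Each returns a list of dicts, best first, with "score" (0 to 1); they miss things now and then, are a little off and sometimes report something else, mostly with a low value. They report only what shows in the picture. A call takes as long as a camera call.
- robot.cut_out(camera, query): "pixels" (384x512 bool, what is visible of it) and "xy" ([column, row] in pixels, amid what is visible of it).
- robot.pinpoint(camera, query): "xy" ([column, row] in pixels: a listed point, or the origin of a listed thing).
The state is a dict: "clock": time; "joint_pos": joint angles; "qvel": joint speeds; "joint_torque": joint torques, N m; "position": TCP position; "orientation": TCP orientation; "contact_force": force on the tool from outside, world axes, zero at the start; "torque": the same for the moment, N m; "gripper_width": opening from 0.0 (shut) to 1.0 (fully open).
Only numpy, scipy, OpenCV 4.12 (cv2) and the standard library are available. Lean on these libraries where they do the work, as an engineer would, in place of code of your own. Each camera call takes 0.05 s, during which the arm holds its last target. There are 200 camera calls.

TASK

Index the bench turntable for the next tack: push its upright lever round to the left until the pointer stands on the long 45-degree line left of the scale's centre line, and then push the lock bolt's pad fully home, so that the bolt sits in its notch. Only push, with the fingertips or the outside of the fingers, and gently: do not touch the loose pipe standing on the table's plate, keep it standing in its place, and leave the things lying round about where they are.

Things in the scene. Friction and masses are not known exactly. Their poses are not given: they have to be found in the camera images.
- positioner: fixed grey round base of a welding turntable, 250 mm diameter, 12 mm thick. Origin: centre of its underside, on the vertical turning axis. z up, -x to the middle of the scale (roughly at the worker's edge of the bench), -y to the lock bolt; left = +y. Yaw -6 to 20 degrees. (Keep the arm clear of the big helmet hanging at the robot's left: x 0 to 0.34, y over 0.22, z 0.13 to 0.49 m)
- scale_zero (a point): inner part of the scale's zero line, 107 mm from the turning axis, 14.5 mm up. The scale is a bright aluminium band, radius 99 to 121 mm, with black lines up to 60 degrees to either side: tiny ones each 5 degrees, short ones each 15 and three long thick ones: zero in the middle, 45 degrees right and 45 degrees left
- mark_45_left (a point): point on the long line 45 degrees left of zero (the long line furthest from the lock bolt), 107 mm from the turning axis, 14.5 mm above the bench: the target of the pointer
- turntable (a joint): table angle, rad: 0 with the pointer at the zero line, growing as the lever goes left (clockwise from above, away from the bolt); 0.785 = the 45-degree left line; stops at -1.08 and 1.08. Turns stiffly (0.2 Nm, some 2.5 N at the handle), stays where left. A notch faces the bolt every 15 degrees; with the bolt home the table is locked
- lever_handle (a point): the table's upright black handle: a round post, 18 mm diameter, 90 mm from the turning axis, from 42 to 96 mm above the bench, at the end of a flat arm (18 mm wide, top 34 mm above the bench). The point is on the post's axis, 70 mm up. Push it sideways, along the arc about the turning axis
- pointer_tip (a point): tip of the 3.4 mm wide dark steel pointer below the end of the lever arm, in line with the handle, 107 mm from the turning axis, 16 mm above the bench; it just overlaps the inner ends of the scale's lines
- lock_bolt (a joint): travel of the lock bolt, m: 0 withdrawn (as at the start), 0.012 home against its stop. Slides straight towards the turning axis (device +y), needs 3 N, some 10 N while its nose draws the table true, stays where left. The nose enters only at a notch: a table up to 3 degrees off is drawn true, one further off stops the bolt short or goes to the wrong notch
- bolt_pad (a point): middle of the outer face of the bolt's upright pad: 34 mm wide, 7 mm thick, from 15 to 59 mm above the bench, 140.5 mm from the turning axis when withdrawn, 128.5 mm when home. The point is 40 mm up. The face looks out along device -y; push it towards the turning axis
- bolt_guide (a point): top centre of the fixed steel guide block of the bolt, 36 mm above the bench (screw heads 39 mm); the block is 34 mm wide, from 92 to 118 mm from the turning axis. It stands on a lug of the base, 54 mm wide, 12 mm high, that reaches out to 148 mm, under the pad
- table_centre (a point): top centre of the 50 x 60 x 5 mm plate that is clamped on the table, on the turning axis, 43 mm above the bench. The round face plate below it is 124 mm in diameter, top 38 mm above the bench; two clamps and their bolts reach 56 mm; the notched index plate under it has a radius of 75 mm, top 26 mm
- pipe_offcut: loose pipe stub, 43 mm diameter, 56 mm high, standing upright near the middle of the clamped plate (its top 99 mm above the bench); origin at the centre of its foot. Not to be touched; it rides round with the table
- chipping_hammer: loose chipping hammer lying on the bench left of the turntable, 256 x 179 x 22 mm; leave alone
- nut_m20: loose M20 nut, 34 x 30 x 16 mm, on the bench behind the turntable at the right; leave alone
- gas_nozzle_1: loose brass-coloured conical gas nozzle, 68 mm long, 21 mm thick, lying at the bench's front edge, left of the turntable; leave alone

How it is judged:
On the way, in this order (a step that is already met when the one before it is completed fails the run):
1. the pointer stands on the 45-degree left line (within 3 degrees), the bolt still withdrawn (value of joint turntable between 0.733 and 0.838 rad and value of joint lock_bolt below 0.004 m), for 0.2 s.
2. the lock bolt is pushed home in its notch (value of joint lock_bolt above 0.0105 m), for 0.2 s.
At the end, for the whole second after the job is handed in: the table stands at rest with its pointer on the 45-degree left line (within 1.5 degrees), the lock bolt is home in its notch (within 1.5 mm of its stop), and the pipe stands upright at rest within 10 mm of the middle of the plate (value of joint turntable between 0.759 and 0.812 rad and value of joint lock_bolt above 0.0105 m and velocity of joint turntable between -0.02 and 0.02 rad/s and horizontal distance between pipe_offcut and table_centre below 0.01 m and angle between pipe_offcut's own z axis and vertical below 0.05 rad and linear speed of pipe_offcut below 0.02 m/s); the robot touches nothing.
It fails at once if the loose pipe is touched (contact force between any of the fingers, the arm and pipe_offcut above 0.5 N).
It fails at once if the loose pipe is lifted, tipped or shifted from the middle of the plate by more than 12 mm (distance between pipe_offcut and table_centre above 0.012 m or angle between pipe_offcut's own z axis and vertical above 0.2 rad).
It fails at once if the turntable or its bolt is pushed roughly (over 45 N) (contact force between the fingers and positioner above 45 N).
It fails at once if a thing lying about is moved by more than 15 mm (distance of any of chipping_hammer, nut_m20, gas_nozzle_1 from where it was at the start of the episode above 0.015 m).
It also fails if it takes over 48 s, if anything falls off the work surface, if the arm or the gripper's body presses on something with over 40 N, if the wrist force passes 120 N, or if a joint passes its speed limit or range.

## Working session

There is one attempt and no reset: what is moved stays moved. The work goes in short steps, Python scripts to look and compute and a tool call to move; the robot and the scene stay as the last step left them, time stands still between calls to the robot, and variables do not carry over. Pictures are saved under pics/ and viewed, about 8 in all and at most 12, crops included, and the job is handed in when it is done.

Besides the shell and the picture viewer there is one more tool, called after ">>>" as name([rows], argument=value, ...), one row to a line, values as JSON. step_arm: Moves the arm, as the interface text tells. Its arguments: {"type":"object","properties":{"commands":{"type":"array","items":{"type":"array"}},"jaw":{"type":"number"}},"required":["commands"]}

```bash
mkdir -p pics
cat > h.py <<'E'
import numpy as np, cv2
from rig import robot
def ray(cam,xy,info=None):
    c=info or robot.camera_info(cam); K=np.array(c["intrinsics"]);D=np.array(c["D"],float)
    u=cv2.undistortPoints(np.array([[xy]],float),K,D)[0,0]
    R=np.array(c["attitude"]); 
    return np.array(c["eye"]), R@np.array([u[0],-u[1],-1.0])
def atz(cam,xy,z,info=None):
    e,d=ray(cam,xy,info); return e+d*(z-e[2])/d[2]
def proj(cam,P,info=None):
    c=info or robot.camera_info(cam);K=np.array(c["intrinsics"]);D=np.array(c["D"],float)
    p=np.array(c["attitude"]).T@(np.array(P)-np.array(c["eye"])); 
    return cv2.projectPoints(np.array([[p[0],-p[1],-p[2]]]),np.zeros(3),np.zeros(3),K,D)[0][0,0]
E
python3 - <<'E'
from h import *
np.set_printoptions(precision=4,suppress=True)
Z=dict(scale_zero=.0145,mark_45_left=.0145,lever_handle=.07,pointer_tip=.016,bolt_pad=.04,bolt_guide=.036,table_centre=.043,pipe_offcut=.043,positioner=0,nut_m20=.008,gas_nozzle_1=.01,chipping_hammer=.01)
ims=[]
for cam in("top","side"):
    im,d=robot.capture(cam); ims.append(im)
    print(cam,robot.camera_info(cam)["eye"])
    for k,z in Z.items():
        r=robot.pinpoint(cam,k)
        if r: print(k,round(r[0]["score"],2),np.round(r[0]["xy"],1),atz(cam,r[0]["xy"],z))
    cv2.imwrite(f"pics/{cam}0.png",im[:,:,::-1])
s=robot.observe();print(s["clock"],s["position"],s["orientation"])
E
```

```text
top [ 0.2934 -0.1625  1.184 ]
scale_zero 0.94 [330.5 248.6] [ 0.3784 -0.3219  0.0145]
mark_45_left 0.63 [299.6 242.9] [ 0.3925 -0.2466  0.0145]
lever_handle 0.84 [348.8 234.5] [ 0.4071 -0.358   0.07  ]
pointer_tip 0.94 [351.2 240.3] [ 0.3984 -0.373   0.016 ]
bolt_pad 0.7 [377.1 195.4] [ 0.5056 -0.4358  0.04  ]
bolt_guide 0.95 [361.2 197.7] [ 0.5006 -0.3974  0.036 ]
table_centre 0.62 [325.4 211. ] [ 0.4669 -0.3079  0.043 ]
pipe_offcut 0.55 [322.1 205.6] [ 0.4801 -0.3003  0.043 ]
positioner 0.65 [319.1 206. ] [ 0.4862 -0.2979  0.    ]
nut_m20 0.67 [376.3 193.3] [ 0.5169 -0.4417  0.008 ]
gas_nozzle_1 0.62 [223.3 253.8] [ 0.3661 -0.0598  0.01  ]
chipping_hammer 0.86 [150.2 221.7] [0.4452 0.1245 0.01  ]
side [ 0.3732 -1.0993  0.6285]
scale_zero 0.71 [214.2 247.7] [ 0.3851 -0.3197  0.0145]
mark_45_left 0.61 [217.1 230.2] [ 0.3963 -0.2459  0.0145]
lever_handle 0.64 [227.6 239.4] [ 0.4168 -0.3629  0.07  ]
pointer_tip 0.77 [221.  263.7] [ 0.3983 -0.3841  0.016 ]
bolt_pad 0.63 [275.4 265.4] [ 0.5195 -0.4335  0.04  ]
bolt_guide 0.55 [272.7 259.5] [ 0.518  -0.4079  0.036 ]
table_centre 0.8 [251.  229.9] [ 0.4814 -0.2948  0.043 ]
pipe_offcut 0.79 [250.6 232.4] [ 0.479  -0.3054  0.043 ]
positioner 0.97 [251.1 246. ] [ 0.4805 -0.3061  0.    ]
gas_nozzle_1 0.48 [208.  199.8] [ 0.3773 -0.0785  0.01  ]
chipping_hammer 0.86 [224.  171.5] [0.4386 0.1047 0.01  ]
1.3 [ 0.2711 -0.5631  0.2313] [[-0.      0.4338 -0.901 ]
 [ 0.     -0.901  -0.4338]
 [-1.     -0.      0.    ]]
```

```bash
python3 - <<'E'
import cv2,numpy as np
a=cv2.imread("pics/top0.png")[160:280,200:420];b=cv2.imread("pics/side0.png")[170:310,170:330]
a=cv2.resize(a,(792,432),interpolation=cv2.INTER_CUBIC)
cv2.imwrite("pics/a.png",a)
cv2.imwrite("pics/b.png",cv2.resize(b,(640,560),interpolation=cv2.INTER_CUBIC))
E
python3 - <<'E'
import sys;sys.path.insert(0,'.')
from h import *
from scipy.optimize import least_squares
# device-frame points: (x,y,z); pointer/lever at angle phi (left=+y clockwise)
obs={'top':dict(s=[330.5,248.6],m=[299.6,242.9],l=[348.8,234.5],p=[351.2,240.3],b=[377.1,195.4],g=[361.2,197.7]),
'side':dict(s=[214.2,247.7],m=[217.1,230.2],l=[227.6,239.4],p=[221,263.7],b=[275.4,265.4],g=[272.7,259.5],o=[251.1,246],t=[251,229.9])}
I={c:robot.camera_info(c) for c in obs}
def pts(v):
    x,y,th,ph=v
    pol=lambda r,a,z:(-r*np.cos(a),r*np.sin(a),z)
    d=dict(s=pol(.107,0,.0145),m=pol(.107,np.pi/4,.0145),l=pol(.09,ph,.07),p=pol(.107,ph,.016),b=(0,-.1405,.04),g=(0,-.105,.036),o=(0,0,0),t=(0,0,.043))
    R=np.array([[np.cos(th),-np.sin(th)],[np.sin(th),np.cos(th)]])
    return {k:np.r_[R@np.array(p[:2])+[x,y],p[2]] for k,p in d.items()}
f=lambda v:np.concatenate([proj(c,pts(v)[k],I[c])-o for c in obs for k,o in obs[c].items()])
r=least_squares(f,[.48,-.3,.1,-.6],loss='soft_l1')
print(r.x,np.degrees(r.x[2:]));print(np.round(f(r.x).reshape(-1,2),1))
for k,p in pts(r.x).items():print(k,np.round(p,4))
E
```

```text
[ 0.48226841 -0.30057186  0.22398315 -0.48504476] [ 12.83328917 -27.79101787]
[[ 1.   0.2]
 [-1.2  0.3]
 [ 0.4 -2.9]
 [-1.1 -1.1]
 [ 0.6 -3.2]
 [ 2.2 -2. ]
 [-2.8  1.4]
 [-1.8 -0.4]
 [-1.3 -0.9]
 [ 0.8 -3.9]
 [-2.3  1.4]
 [-5.6 -0.9]
 [ 0.4 -1.4]
 [ 0.6  1.3]]
s [ 0.3779 -0.3243  0.0145]
m [ 0.3917 -0.2436  0.0145]
l [ 0.414  -0.3592  0.07  ]
p [ 0.4011 -0.3702  0.016 ]
b [ 0.5135 -0.4376  0.04  ]
g [ 0.5056 -0.4029  0.036 ]
o [ 0.4823 -0.3006  0.    ]
t [ 0.4823 -0.3006  0.043 ]
```

View pics/a.png

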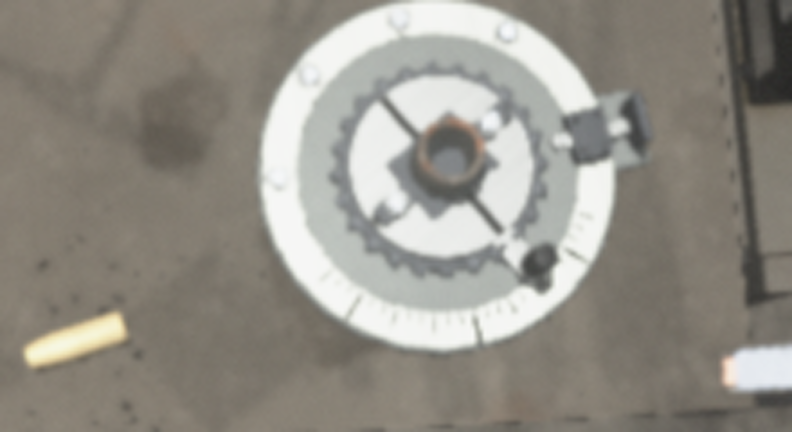

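View pics/b.png

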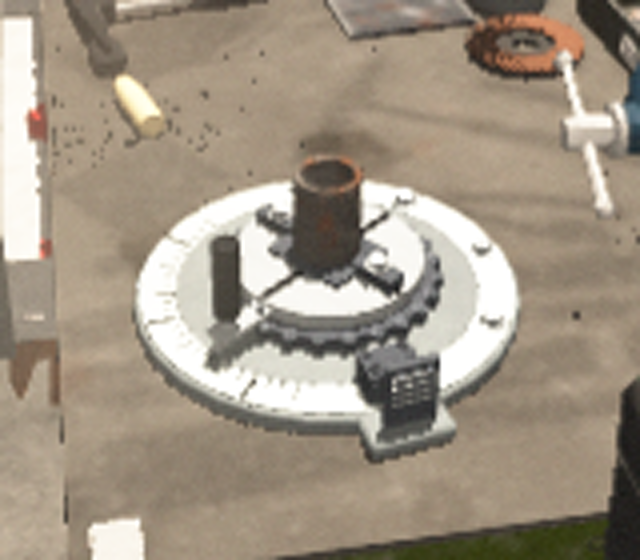

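Run:
```python
from h import *
im,d=robot.capture("top"); c=robot.camera_info("top")
K=np.array(c["intrinsics"]);R=np.array(c["attitude"])
v,u=np.mgrid[0:384,0:512]
n=cv2.undistortPoints(np.stack([u,v],-1).reshape(-1,1,2).astype(float),K,np.array(c["D"],float))[:,0]
P=(np.c_[n[:,0],-n[:,1],-np.ones(len(n))]*d.reshape(-1,1))@R.T+c["eye"]
P=P[d.reshape(-1)>0]
xs=np.arange(.2,.7,.04);ys=np.arange(-.7,.1,.04)
print("max height mm; rows x, cols y",np.round(ys,2))
for x in xs:
    print(round(x,2),[int(1000*(m[:,2].max() if len(m) else -1)) for y in ys for m in [P[(P[:,0]>=x)&(P[:,0]<x+.04)&(P[:,1]>=y)&(P[:,1]<y+.04)]]])
w,_=robot.capture("wrist")
cv2.imwrite("pics/c.png",np.hstack([cv2.resize(x[:,:,::-1],(400,300)) for x in(im,w)]))
```

```text
max height mm; rows x, cols y [-0.7  -0.66 -0.62 -0.58 -0.54 -0.5  -0.46 -0.42 -0.38 -0.34 -0.3  -0.26
 -0.22 -0.18 -0.14 -0.1  -0.06 -0.02  0.02  0.06]
0.2 [-792, -786, -791, 378, 350, 319, 678, 723, 721, -789, -786, -786, -791, -789, -789, -790, -791, -791, -10, -8]
0.24 [-784, -790, -785, 383, 458, 603, 665, 658, -789, -785, -786, -789, -787, -10, -10, -9, -10, -8, -8, -10]
0.28 [-787, -785, -789, 454, 532, 570, 4, 4, 3, 5, 4, 5, 5, 5, 5, 7, 6, 3, 4, 20]
0.32 [-654, -603, -82, 56, 36, 22, 4, 5, 5, 10, 12, 5, 6, 5, 7, 8, 23, 18, 24, 26]
0.36 [-1000, -1000, -1000, 30, 6, 5, 6, 17, 18, 18, 19, 20, 13, 5, 6, 24, 23, 4, 5, 5]
0.4 [-1000, -225, -224, -1000, 4, 5, 5, 19, 99, 43, 42, 36, 19, 7, 6, 5, 6, 6, 5, 6]
0.44 [-230, -228, -226, -1000, 4, 6, 12, 20, 42, 101, 101, 51, 25, 17, 5, 5, 4, 4, 6, 5]
0.48 [-227, -227, -226, -1000, 5, 6, 61, 42, 52, 100, 102, 43, 21, 13, 4, 4, 4, 5, 6, 5]
0.52 [-228, -228, -227, -1000, 2, 4, 60, 34, 46, 47, 43, 41, 23, 4, 7, 5, 5, 5, 9, 10]
0.56 [163, 179, 179, -1000, 2, 5, 4, 16, 22, 19, 23, 17, 16, 5, 7, 6, 4, 5, 12, 11]
0.6 [167, 180, 183, -1000, 1, 6, 15, 4, 4, 13, 12, 4, 4, 6, 3, 5, 5, 4, 9, 11]
0.64 [180, 181, 179, -1000, -1, 6, 19, 4, 5, 57, 77, 97, 115, 3, 4, 7, 11, 16, 13, 70]
0.68 [223, 178, 179, -1000, -1000, 5, 5, 4, 5, 5, 125, 133, 128, 5, 4, 5, 15, 15, 13, 72]
```

View pics/c.png

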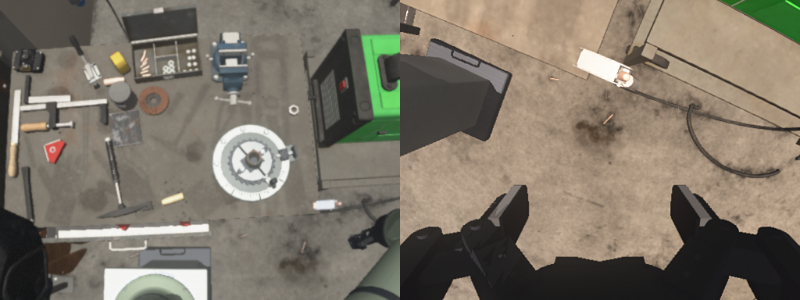

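>>> step_arm([
  [[0.5,0.5,0],[0,0,0.2]],
  [[0.8,0.8,0],[0,0,0.4]],
  [[0.8,0.8,0],[0,0,0.4]],
  [[0.8,0.8,0],[0,0,0.4]],
  [[0.8,0.8,0],[0,0,0.4]],
  [[0.8,0.8,0],[0,0,0.4]],
  [[0.5,0.5,0],[0,0,0.3]],
  [[0,0,0],[0,0,0]],
  [[0,0,0],[0,0,0]],
], jaw=0)

```text
clock: 2.15
position: [0.4249, -0.406, 0.2316]
orientation: [[0.0, 0.659, -0.752], [-0.002, -0.752, -0.659], [-1.0, 0.002, 0.001]]
contact_force: [-0.1, -0.3, -0.9]
gripper_width: -0.003
```

```bash
cat > fit.py <<'E'
from h import *
from scipy.optimize import least_squares
def pts(v,bolt=0):
    x,y,th,ph=v
    pol=lambda r,a,z:(-r*np.cos(a),r*np.sin(a),z)
    d=dict(scale_zero=pol(.107,0,.0145),mark_45_left=pol(.107,np.pi/4,.0145),lever_handle=pol(.09,ph,.07),pointer_tip=pol(.107,ph,.016),bolt_pad=(0,-.1405+bolt,.04),bolt_guide=(0,-.105,.036),positioner=(0,0,0),table_centre=(0,0,.043))
    R=np.array([[np.cos(th),-np.sin(th)],[np.sin(th),np.cos(th)]])
    return {k:np.r_[R@np.array(p[:2])+[x,y],p[2]] for k,p in d.items()}
def fit(cams=("wrist",),x0=(.482,-.3,.22,-.5),tag=None,bolt=0,names=None):
    O=[]
    for c in cams:
        I=robot.camera_info(c); im,_=robot.capture(c)
        if tag: cv2.imwrite(f"pics/{tag}_{c}.png",im[:,:,::-1])
        for k in names or pts(x0):
            r=robot.pinpoint(c,k)
            if r and r[0]["score"]>.3: O.append((c,k,I,np.array(r[0]["xy"]),r[0]["score"]))
    f=lambda v:np.concatenate([proj(c,pts(v,bolt)[k],I)-o for c,k,I,o,s in O])
    r=least_squares(f,x0,loss='soft_l1',f_scale=2)
    e=f(r.x).reshape(-1,2)
    for o,q in zip(O,e): print(o[0],o[1],round(o[4],2),np.round(o[3]),np.round(q,1))
    print("xy",np.round(r.x[:2],4),"yaw,phi deg",np.round(np.degrees(r.x[2:]),1),"clock",robot.observe()["clock"])
    return r.x
E
python3 - <<'E'
from fit import *
x=fit(tag="d")
for k,p in pts(x).items():print(k,np.round(p,4))
E
```

```text
wrist mark_45_left 0.93 [126.  83.] [-0.6  0.8]
wrist pointer_tip 0.61 [223. 152.] [0.  1.5]
wrist bolt_pad 0.56 [332. 123.] [-0.6 -1.3]
wrist bolt_guide 0.73 [303. 103.] [-0.5  1.7]
wrist positioner 0.79 [217.  58.] [ 1.8 -1.4]
wrist table_centre 0.77 [213.  52.] [ 0.3 -0.9]
xy [ 0.4822 -0.3004] yaw,phi deg [ 11.9 -31.3] clock 2.6
scale_zero [ 0.3775 -0.3224  0.0145]
mark_45_left [ 0.3925 -0.2419  0.0145]
lever_handle [ 0.4166 -0.362   0.07  ]
pointer_tip [ 0.4042 -0.3737  0.016 ]
bolt_pad [ 0.5111 -0.4379  0.04  ]
bolt_guide [ 0.5038 -0.4031  0.036 ]
positioner [ 0.4822 -0.3004  0.    ]
table_centre [ 0.4822 -0.3004  0.043 ]
```

View pics/d_wrist.png

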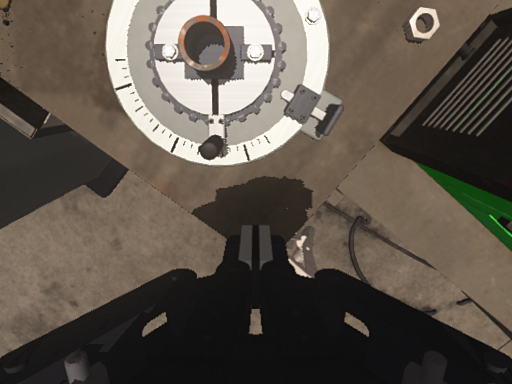

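>>> step_arm([
  [[0.5,0.6,-0.5],[0,0,0.1]],
  [[0,0,-0.9],[0,0,0.1]],
  [[0,0,-0.9],[0,0,0]],
  [[0,0,-0.9],[0,0,0]],
  [[0,0,-0.8],[0,0,0]],
  [[0,0,-0.7],[0,0,0]],
  [[0,0,-0.5],[0,0,0]],
  [[0,0,-0.3],[0,0,0]],
  [[0,0,0],[0,0,0]],
  [[0,0,0],[0,0,0]],
])

```text
clock: 3.43
position: [0.4382, -0.391, 0.0612]
orientation: [[0.004, 0.67, -0.743], [-0.005, -0.743, -0.67], [-1.0, 0.007, 0.0]]
contact_force: [0.4, 0.0, 0.4]
gripper_width: 0.001
```

```bash
cat > plan.py <<'E'
import sys; from h import *
C=np.array([.4822,-.3003]);Y=12.3
def state():
    s=robot.observe();p=s["position"];o=np.array(s["orientation"]);d=p[:2]-C
    a=(180+Y-np.degrees(np.arctan2(d[1],d[0]))+180)%360-180
    yaw=np.degrees(np.arctan2(o[1,1],o[0,1])); return s,p,a,np.hypot(*d),yaw
if __name__=="__main__":
    end,n=float(sys.argv[1]),int(sys.argv[2]); lag=float(sys.argv[3]) if len(sys.argv)>3 else 14.6; r1=.093
    s,p,a,r,yaw=state()
    print("a_f",round(a,1),"r",round(r,4),"yaw err",round(yaw-(Y-90-a-lag+60-60+0),1),"F",np.round(s["contact_force"],1),"t",s["clock"])
    A=np.linspace(a,end,n+1);Rr=np.linspace(r,r1,n+1)
    w=np.radians(180+Y-A);P=C+np.c_[np.cos(w),np.sin(w)]*Rr[:,None]
    want=102.3-180-(end+lag); turn=(want-yaw)/6/n
    print("yaw",round(yaw,1),"want",round(want,1),"z",p[2]);print([[[round(float(x),2),round(float(y),2),0],[0,0,round(turn,2)]] for x,y in np.diff(P,axis=0)/.03])
E
python3 plan.py -30 10
```

```text
a_f -51.8 r 0.1009 yaw err -7.5 F [0.4 0.  0.4] t 3.4333
yaw -47.9 want -62.3 z 0.06120052619560006
[[[-0.1, 0.08, 0], [0, 0, np.float64(-0.24)]], [[-0.1, 0.08, 0], [0, 0, np.float64(-0.24)]], [[-0.09, 0.09, 0], [0, 0, np.float64(-0.24)]], [[-0.09, 0.09, 0], [0, 0, np.float64(-0.24)]], [[-0.08, 0.09, 0], [0, 0, np.float64(-0.24)]], [[-0.08, 0.1, 0], [0, 0, np.float64(-0.24)]], [[-0.08, 0.1, 0], [0, 0, np.float64(-0.24)]], [[-0.07, 0.1, 0], [0, 0, np.float64(-0.24)]], [[-0.07, 0.1, 0], [0, 0, np.float64(-0.24)]], [[-0.06, 0.1, 0], [0, 0, np.float64(-0.24)]]]
```

>>> step_arm([
  [[-0.09,0.08,0],[0,0,-0.1]],
  [[-0.1,0.08,0],[0,0,-0.2]],
  [[-0.09,0.09,0],[0,0,-0.25]],
  [[-0.09,0.09,0],[0,0,-0.25]],
  [[-0.08,0.09,0],[0,0,-0.25]],
  [[-0.08,0.1,0],[0,0,-0.25]],
  [[-0.08,0.1,0],[0,0,-0.25]],
  [[-0.07,0.1,0],[0,0,-0.25]],
  [[-0.07,0.1,0],[0,0,-0.25]],
  [[-0.06,0.1,0],[0,0,-0.25]],
])

```text
clock: 4.27
position: [0.4128, -0.3644, 0.0665]
orientation: [[0.008, 0.449, -0.894], [-0.014, -0.893, -0.449], [-1.0, 0.016, -0.001]]
contact_force: [0.6, -4.7, -2.1]
gripper_width: 0.001
```

```bash
python3 plan.py 0 14
```

```text
a_f -30.4 r 0.0945 yaw err -1.5 F [ 0.6 -4.7 -2.1] t 4.2667
yaw -63.3 want -92.3 z 0.06645412500899799
[[[-0.08, 0.09, 0], [0, 0, np.float64(-0.34)]], [[-0.07, 0.09, 0], [0, 0, np.float64(-0.34)]], [[-0.07, 0.1, 0], [0, 0, np.float64(-0.34)]], [[-0.07, 0.1, 0], [0, 0, np.float64(-0.34)]], [[-0.06, 0.1, 0], [0, 0, np.float64(-0.34)]], [[-0.06, 0.1, 0], [0, 0, np.float64(-0.34)]], [[-0.05, 0.11, 0], [0, 0, np.float64(-0.34)]], [[-0.05, 0.11, 0], [0, 0, np.float64(-0.34)]], [[-0.05, 0.11, 0], [0, 0, np.float64(-0.34)]], [[-0.04, 0.11, 0], [0, 0, np.float64(-0.34)]], [[-0.04, 0.11, 0], [0, 0, np.float64(-0.34)]], [[-0.03, 0.11, 0], [0, 0, np.float64(-0.34)]], [[-0.03, 0.11, 0], [0, 0, np.float64(-0.34)]], [[-0.02, 0.12, 0], [0, 0, np.float64(-0.34)]]]
```

>>> step_arm([
  [[-0.08,0.09,-0.03],[0,0,-0.34]],
  [[-0.07,0.09,-0.03],[0,0,-0.34]],
  [[-0.07,0.1,-0.03],[0,0,-0.34]],
  [[-0.07,0.1,-0.03],[0,0,-0.34]],
  [[-0.06,0.1,-0.03],[0,0,-0.34]],
  [[-0.06,0.1,-0.03],[0,0,-0.34]],
  [[-0.05,0.11,-0.03],[0,0,-0.34]],
  [[-0.05,0.11,-0.03],[0,0,-0.34]],
  [[-0.05,0.11,-0.03],[0,0,-0.34]],
  [[-0.04,0.11,-0.03],[0,0,-0.34]],
  [[-0.04,0.11,-0.03],[0,0,-0.34]],
  [[-0.03,0.11,-0.03],[0,0,-0.34]],
  [[-0.03,0.11,-0.03],[0,0,-0.34]],
  [[-0.02,0.12,-0.03],[0,0,-0.34]],
])

```text
clock: 5.43
position: [0.3914, -0.3197, 0.058]
orientation: [[0.006, -0.083, -0.996], [-0.027, -0.996, 0.083], [-1.0, 0.026, -0.009]]
contact_force: [-3.6, -3.3, 14.7]
gripper_width: -0.004
```

```bash
python3 plan.py 20 10
python3 - <<'E'
from fit import *
fit(("wrist","top"),x0=(.482,-.3,.215,.2))
E
```

```text
a_f 0.2 r 0.0929 yaw err -2.2 F [-3.6 -3.3 14.7] t 5.4333
yaw -94.8 want -112.3 z 0.057995749624210516
[[[-0.02, 0.1, 0], [0, 0, np.float64(-0.29)]], [[-0.02, 0.11, 0], [0, 0, np.float64(-0.29)]], [[-0.01, 0.11, 0], [0, 0, np.float64(-0.29)]], [[-0.01, 0.11, 0], [0, 0, np.float64(-0.29)]], [[-0.01, 0.11, 0], [0, 0, np.float64(-0.29)]], [[-0.0, 0.11, 0], [0, 0, np.float64(-0.29)]], [[0.0, 0.11, 0], [0, 0, np.float64(-0.29)]], [[0.0, 0.11, 0], [0, 0, np.float64(-0.29)]], [[0.01, 0.11, 0], [0, 0, np.float64(-0.29)]], [[0.01, 0.11, 0], [0, 0, np.float64(-0.29)]]]
wrist scale_zero 0.61 [261. 228.] [-0.   3.3]
wrist mark_45_left 0.85 [134. 218.] [0.2 3. ]
wrist lever_handle 0.78 [203. 255.] [2.  1.8]
wrist pointer_tip 0.96 [220. 241.] [-2.8 -1.1]
wrist positioner 0.7 [265. 228.] [ -54.7 -161.5]
wrist table_centre 0.96 [198.  59.] [ 1.2 -1.2]
top mark_45_left 0.64 [298. 243.] [-0.6  0.5]
top bolt_pad 0.44 [377. 192.] [1.  1.4]
top bolt_guide 0.6 [362. 197.] [ 1.4 -0.7]
top positioner 0.93 [319. 209.] [ 1.2 -1.1]
top table_centre 0.81 [324. 206.] [-1.9 -1. ]
xy [ 0.4813 -0.3007] yaw,phi deg [12.1 15.6] clock 6.3333
```

>>> step_arm([
  [[0,0,0.1],[0,0,0]],
  [[-0.02,0.1,0.1],[0,0,-0.29]],
  [[-0.02,0.11,0],[0,0,-0.29]],
  [[-0.01,0.11,0],[0,0,-0.29]],
  [[-0.01,0.11,0],[0,0,-0.29]],
  [[-0.01,0.11,0],[0,0,-0.29]],
  [[0,0.11,0],[0,0,-0.29]],
  [[0,0.11,0],[0,0,-0.29]],
  [[0,0.11,0],[0,0,-0.29]],
  [[0.01,0.11,0],[0,0,-0.29]],
  [[0.01,0.11,0],[0,0,-0.29]],
])

```text
clock: 7.25
position: [0.3895, -0.2853, 0.0666]
orientation: [[0.001, -0.403, -0.915], [-0.03, -0.915, 0.403], [-1.0, 0.027, -0.013]]
contact_force: [0.8, -3.3, -1.5]
gripper_width: 0.004
```

```bash
python3 plan.py 28 5
python3 - <<'E'
from fit import *
fit(("wrist",),x0=(.482,-.3,.215,.5),names=["scale_zero","mark_45_left","lever_handle","pointer_tip","table_centre","bolt_guide"])
E
```

```text
a_f 21.5 r 0.0939 yaw err 0.0 F [ 0.8 -3.3 -1.5] t 7.25
yaw -113.8 want -120.3 z 0.06658761293973943
[[[0.02, 0.07, 0], [0, 0, np.float64(-0.22)]], [[0.02, 0.07, 0], [0, 0, np.float64(-0.22)]], [[0.02, 0.07, 0], [0, 0, np.float64(-0.22)]], [[0.02, 0.07, 0], [0, 0, np.float64(-0.22)]], [[0.02, 0.07, 0], [0, 0, np.float64(-0.22)]]]
wrist scale_zero 0.86 [313. 198.] [0.9 0.9]
wrist mark_45_left 0.66 [196. 224.] [-0.4  3. ]
wrist lever_handle 0.65 [208. 242.] [-0.8 -0.3]
wrist pointer_tip 0.61 [216. 229.] [1.  0.4]
wrist table_centre 0.98 [208.  55.] [-0.2 -2.4]
xy [ 0.4824 -0.3008] yaw,phi deg [12.6 36.9] clock 7.6
```

>>> step_arm([
  [[0.02,0.07,0],[0,0,-0.22]],
  [[0.02,0.07,0],[0,0,-0.22]],
  [[0.02,0.07,0],[0,0,-0.22]],
  [[0.02,0.07,0],[0,0,-0.22]],
  [[0.02,0.07,0],[0,0,-0.22]],
])

```text
clock: 8.02
position: [0.3915, -0.2754, 0.0664]
orientation: [[-0.004, -0.514, -0.858], [-0.03, -0.858, 0.513], [-1.0, 0.027, -0.012]]
contact_force: [-1.2, -1.7, 0.2]
gripper_width: -0.003
```

```bash
python3 plan.py 29.5 3
python3 - <<'E'
from fit import *
fit(("wrist",),x0=(.482,-.3,.215,.7),tag="e",names=["scale_zero","mark_45_left","lever_handle","pointer_tip","table_centre","bolt_guide"])
im=cv2.imread("pics/e_wrist.png")[120:290,100:360]
cv2.imwrite("pics/e1.png",cv2.resize(im,(780,510),interpolation=cv2.INTER_CUBIC))
E
```

```text
a_f 27.7 r 0.0941 yaw err -0.9 F [-1.2 -1.7  0.2] t 8.0167
yaw -120.9 want -121.8 z 0.0663930314519135
[[[0.02, 0.03, 0], [0, 0, np.float64(-0.05)]], [[0.02, 0.03, 0], [0, 0, np.float64(-0.05)]], [[0.02, 0.03, 0], [0, 0, np.float64(-0.05)]]]
wrist scale_zero 0.92 [326. 186.] [0.5 0.4]
wrist mark_45_left 0.98 [211. 225.] [-0.2  4.1]
wrist lever_handle 0.79 [206. 242.] [1.5 0.4]
wrist pointer_tip 0.85 [220. 230.] [-1.9 -0.3]
wrist table_centre 0.97 [204.  55.] [-0.5 -2.3]
xy [ 0.4828 -0.3003] yaw,phi deg [12.5 42.4] clock 8.3667
```

View pics/e1.png

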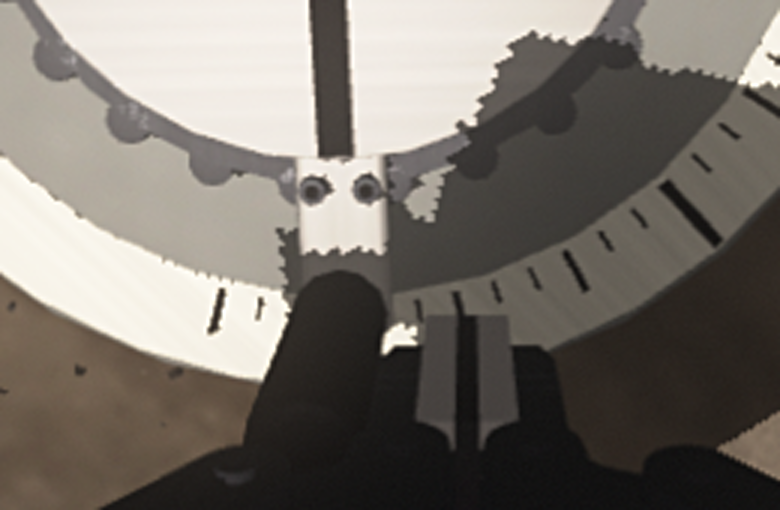

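>>> step_arm([
  [[0.02,0.03,0],[0,0,-0.1]],
  [[0.02,0.03,0],[0,0,-0.1]],
  [[0.02,0.03,0],[0,0,-0.1]],
  [[0,0,0],[0,0,0]],
])

```text
clock: 8.7
position: [0.3926, -0.2728, 0.0663]
orientation: [[-0.005, -0.541, -0.841], [-0.029, -0.841, 0.541], [-1.0, 0.027, -0.011]]
contact_force: [-0.5, -1.4, 0.2]
gripper_width: 0.0
```

```bash
python3 plan.py 29.5 3
python3 - <<'E'
from fit import *
fit(("wrist",),x0=(.482,-.3,.215,.7),names=["scale_zero","mark_45_left","lever_handle","pointer_tip","table_centre","bolt_guide"])
E
```

```text
a_f 29.4 r 0.0937 yaw err -1.1 F [-0.5 -1.4  0.2] t 8.7
yaw -122.8 want -121.8 z 0.0663107514126546
[[[0.01, -0.0, 0], [0, 0, np.float64(0.05)]], [[0.01, -0.0, 0], [0, 0, np.float64(0.05)]], [[0.01, -0.0, 0], [0, 0, np.float64(0.05)]]]
wrist scale_zero 0.8 [334. 182.] [-2.1 -0.5]
wrist mark_45_left 0.58 [218. 230.] [0.8 0. ]
wrist lever_handle 0.93 [205. 245.] [ 1.  -0.4]
wrist pointer_tip 0.83 [219. 230.] [-1.2  1.7]
wrist table_centre 0.76 [201.  56.] [ 0.4 -0.3]
xy [ 0.4825 -0.2993] yaw,phi deg [14.  45.5] clock 9.05
```

>>> step_arm([
  [[-0.15,-0.25,0],[0,0,0]],
  [[-0.3,-0.5,0.1],[0,0,0]],
  [[-0.2,-0.3,0.6],[0,0,0]],
  [[0,0,0.9],[0,0,0]],
  [[0,0,0.9],[0,0,0]],
  [[0,0,0.9],[0,0,0]],
  [[0,0,0.6],[0,0,0]],
  [[0,0,0],[0,0,0]],
  [[0,0,0],[0,0,0]],
])

```text
clock: 9.8
position: [0.3685, -0.3098, 0.1915]
orientation: [[-0.006, -0.541, -0.841], [-0.03, -0.84, 0.541], [-1.0, 0.028, -0.011]]
contact_force: [0.0, -0.1, -1.7]
gripper_width: 0.001
```

Run:
```python
from fit import *
fit(("wrist",),x0=(.482,-.3,.215,.78),tag="f")
im=cv2.imread("pics/f_wrist.png")
cv2.imwrite("pics/f1.png",cv2.resize(im[20:270,80:430],(798,570),interpolation=cv2.INTER_CUBIC))
```

```text
wrist scale_zero 0.88 [255. 153.] [ 0.8 -0.7]
wrist mark_45_left 0.79 [186. 180.] [-1.1  2.2]
wrist lever_handle 0.57 [173. 178.] [0.9 1.1]
wrist pointer_tip 0.67 [188. 182.] [-0.9  0.6]
wrist positioner 0.57 [179.  77.] [ 3.3 -0.7]
wrist table_centre 0.9 [174.  75.] [-2.1 -1.9]
xy [ 0.4825 -0.3008] yaw,phi deg [11.7 43.6] clock 10.25
```

View pics/f1.png

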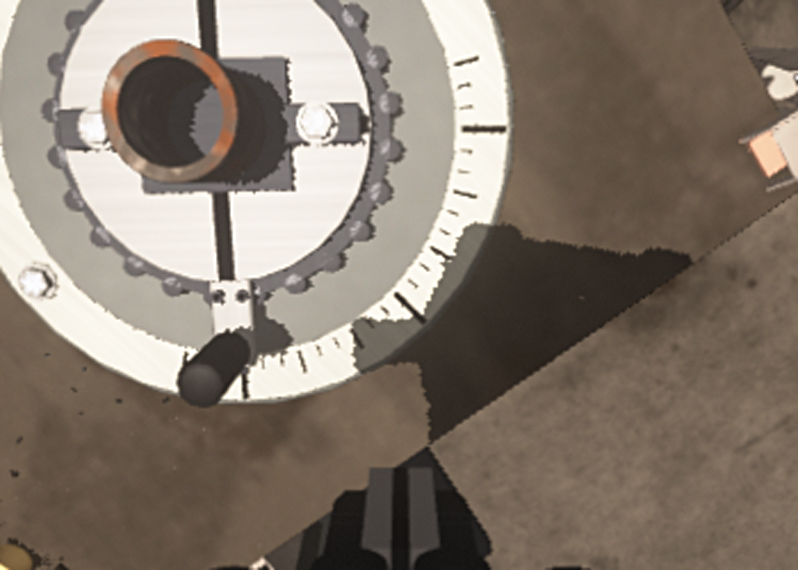

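Run:
```python
from fit import *
I=robot.camera_info("wrist")
q=lambda p,z:atz("wrist",(p[0]/2.28+80,p[1]/2.28+20),z,I)[:2]
L={n:[q(p,.0145) for p in v] for n,v in dict(l45=[(244,366),(245,398)],zero=[(398,292),(424,321)],r45=[(463,129),(505,128)]).items()}
# centre: least squares intersection + outer radius ~.119
A=[];b=[]
for a,c in L.values():
    d=(c-a)/np.linalg.norm(c-a);n=np.array([-d[1],d[0]]);A.append(n);b.append(n@((a+c)/2))
print("centre by lines",np.linalg.lstsq(np.array(A),np.array(b),rcond=None)[0])
for C in([.4825,-.3008],[.4822,-.3003]):
  for n,v in L.items():
    print(n,[(round(np.degrees(np.arctan2(*(p-C)[::-1]))%360,1),round(np.hypot(*(p-C)),4)) for p in v])
  s=[q(p,.038) for p in[(206,10),(209,50),(221,195),(228,277)]]
  print("slot",[(round(np.degrees(np.arctan2(*(p-C)[::-1]))%360,1),round(np.hypot(*(p-C)),4)) for p in s],"dir",np.degrees(np.arctan2(*(s[-1]-s[0])[::-1]))%360)
  s=[q(p,.034) for p in[(214,290),(255,290),(212,330),(254,330)]];m=[(s[0]+s[1])/2,(s[2]+s[3])/2]
  print("arm",[round(np.degrees(np.arctan2(*(p-C)[::-1]))%360,1) for p in m])
```

```text
centre by lines [ 0.47652405 -0.30560262]
l45 [(np.float64(148.2), np.float64(0.1062)), (np.float64(147.9), np.float64(0.1218))]
zero [(np.float64(192.6), np.float64(0.1028)), (np.float64(192.1), np.float64(0.1207))]
r45 [(np.float64(236.1), np.float64(0.1012)), (np.float64(236.5), np.float64(0.1193))]
slot [(np.float64(327.6), np.float64(0.04)), (np.float64(327.2), np.float64(0.0257)), (np.float64(149.8), np.float64(0.0287)), (np.float64(149.1), np.float64(0.0618))] dir 148.53538897962326
arm [np.float64(150.3), np.float64(148.5)]
l45 [(np.float64(148.3), np.float64(0.1057)), (np.float64(148.0), np.float64(0.1212))]
zero [(np.float64(192.9), np.float64(0.1026)), (np.float64(192.3), np.float64(0.1205))]
r45 [(np.float64(236.4), np.float64(0.1014)), (np.float64(236.8), np.float64(0.1195))]
slot [(np.float64(327.2), np.float64(0.0405)), (np.float64(326.7), np.float64(0.0263)), (np.float64(150.4), np.float64(0.0282)), (np.float64(149.4), np.float64(0.0613))] dir 148.53538897962326
arm [np.float64(150.5), np.float64(148.7)]
```

>>> step_arm([
  [[0.3,-0.4,0],[0,0,0.4]],
  [[0.6,-0.65,0],[0,0,0.9]],
  [[0.6,-0.65,0],[0,0,0.9]],
  [[0.6,-0.65,0],[0,0,0.9]],
  [[0.6,-0.65,0],[0,0,0.9]],
  [[0.6,-0.65,0],[0,0,0.9]],
  [[0.6,-0.65,0],[0,0,0.9]],
  [[0.6,-0.65,0],[0,0,0.9]],
  [[0.5,-0.5,0],[0,0,0.8]],
  [[0,0,0],[0,0,0]],
  [[0,0,0],[0,0,0]],
])

```text
clock: 11.17
position: [0.5232, -0.4785, 0.1849]
orientation: [[0.009, 0.251, -0.968], [-0.022, -0.968, -0.251], [-1.0, 0.023, -0.003]]
contact_force: [-0.2, 0.4, -0.3]
gripper_width: -0.002
```

Run:
```python
from fit import *
x=fit(("wrist",),x0=(.482,-.3,.215,.78),tag="g")
print(pts(x)["bolt_pad"])
```

```text
wrist scale_zero 0.61 [ 87. 257.] [-0.8 -0.8]
wrist mark_45_left 0.87 [ 16. 227.] [-0.7  0.5]
wrist lever_handle 0.74 [ 80. 162.] [-94.8  79.8]
wrist pointer_tip 0.57 [ 16. 228.] [-0.7  1.8]
wrist bolt_pad 0.95 [206. 173.] [2.2 0.3]
wrist bolt_guide 0.63 [170. 173.] [ 1.8 -1.9]
wrist positioner 0.85 [ 80. 161.] [ 1.2 -1.8]
xy [ 0.4833 -0.3005] yaw,phi deg [12.1 43.9] clock 11.6167
[ 0.51274549 -0.43784561  0.04      ]
```

>>> step_arm([
  [[-0.09,0,-0.4],[0,0,-0.2]],
  [[0,0,-0.9],[0,0,-0.2]],
  [[0,0,-0.9],[0,0,0]],
  [[0,0,-0.9],[0,0,0]],
  [[0,0,-0.8],[0,0,0]],
  [[0,0,-0.5],[0,0,0]],
  [[0,0,-0.3],[0,0,0]],
  [[0,0,-0.2],[0,0,0]],
  [[0,0,0],[0,0,0]],
  [[0,0,0],[0,0,0]],
])

```text
clock: 12.45
position: [0.5215, -0.4775, 0.0375]
orientation: [[0.015, 0.208, -0.978], [-0.028, -0.978, -0.208], [-1.0, 0.03, -0.008]]
contact_force: [-0.4, 0.3, 0.1]
gripper_width: -0.004
```

>>> step_arm([
  [[-0.03,0.15,-0.1],[0,0,0]],
  [[-0.03,0.15,-0.1],[0,0,0]],
  [[-0.03,0.15,0],[0,0,0]],
  [[-0.03,0.15,0],[0,0,0]],
  [[-0.02,0.1,0],[0,0,0]],
  [[-0.02,0.1,0],[0,0,0]],
  [[0,0,0],[0,0,0]],
])

```text
clock: 13.03
position: [0.518, -0.4517, 0.0354]
orientation: [[0.019, 0.208, -0.978], [-0.031, -0.977, -0.209], [-0.999, 0.034, -0.012]]
contact_force: [0.2, 0.1, 0.4]
gripper_width: 0.001
```

>>> step_arm([
  [[-0.02,0.08,0],[0,0,0]],
  [[-0.02,0.08,0],[0,0,0]],
  [[-0.02,0.08,0],[0,0,0]],
])

```text
clock: 13.28
position: [0.5164, -0.4453, 0.0359]
orientation: [[0.02, 0.208, -0.978], [-0.033, -0.977, -0.208], [-0.999, 0.036, -0.013]]
contact_force: [0.9, -2.5, -2.5]
gripper_width: -0.005
```

Contact at about 3 N; the bolt is sliding.

>>> step_arm([
  [[-0.02,0.08,-0.02],[0,0,0]],
  [[-0.02,0.08,-0.02],[0,0,0]],
  [[-0.02,0.08,-0.02],[0,0,0]],
])

```text
clock: 13.53
position: [0.5152, -0.4395, 0.0352]
orientation: [[0.023, 0.207, -0.978], [-0.036, -0.978, -0.208], [-0.999, 0.04, -0.015]]
contact_force: [4.0, -17.9, 4.4]
gripper_width: 0.002
```

>>> step_arm([
  [[-0.01,0.07,0],[0,0,0]],
  [[-0.01,0.07,0],[0,0,0]],
])

```text
clock: 13.7
position: [0.5151, -0.4397, 0.036]
orientation: [[0.027, 0.205, -0.978], [-0.044, -0.978, -0.206], [-0.999, 0.049, -0.017]]
contact_force: [6.7, -17.0, -12.5]
gripper_width: 0.001
```

>>> step_arm([
  [[0.05,-0.2,0],[0,0,0]],
  [[0.1,-0.5,0],[0,0,0]],
  [[0.1,-0.5,0.4],[0,0,0]],
  [[0,0,0.8],[0,0,0]],
  [[0,0,0.9],[0,0,0]],
  [[0,0,0.9],[0,0,0]],
  [[0,0,0.9],[0,0,0]],
  [[0,0,0.9],[0,0,0]],
  [[0,0,0],[0,0,0]],
  [[0,0,0],[0,0,0]],
])

```text
clock: 14.53
position: [0.5192, -0.4728, 0.1823]
orientation: [[0.019, 0.206, -0.978], [-0.035, -0.978, -0.206], [-0.999, 0.038, -0.011]]
contact_force: [0.1, -0.6, -0.2]
gripper_width: 0.001
```

Run:
```python
from fit import *
x=fit(("wrist","top"),x0=(.482,-.3,.215,.78),tag="k",bolt=.012)
I=robot.camera_info("wrist")
r=robot.pinpoint("wrist","bolt_pad")
p=atz("wrist",r[0]["xy"],.04,I)[:2]; print("pad radius",np.hypot(*(p-[.4825,-.3005])),r[0]["xy"])
im=cv2.imread("pics/k_wrist.png")
cv2.imwrite("pics/k1.png",cv2.resize(im[50:300,0:330],(792,600),interpolation=cv2.INTER_CUBIC))
```

```text
wrist scale_zero 0.85 [ 94. 264.] [-1.6 -0.7]
wrist mark_45_left 0.83 [ 20. 238.] [-1.1 -0.2]
wrist lever_handle 0.38 [246.  24.] [-252.9  229.9]
wrist pointer_tip 0.89 [ 22. 241.] [0.6 0.4]
wrist bolt_pad 0.58 [198. 176.] [ 3.  -2.1]
wrist bolt_guide 0.7 [176. 173.] [0.8 0.4]
wrist positioner 0.9 [ 83. 166.] [1.4 0.4]
top lever_handle 0.6 [304. 236.] [ 1.4 -1.4]
top pointer_tip 0.63 [320. 204.] [-19.8  38.2]
top bolt_pad 0.58 [372. 195.] [ 1.9 -1.7]
top bolt_guide 0.61 [362. 197.] [ 2. -1.]
top positioner 0.75 [321. 206.] [-0.6  0.4]
top table_centre 0.69 [326. 204.] [-3.6  0.2]
xy [ 0.4849 -0.3016] yaw,phi deg [11.6 42.3] clock 15.4333
pad radius 0.12755099057875696 [198.0, 176.2]
```

View pics/k1.png

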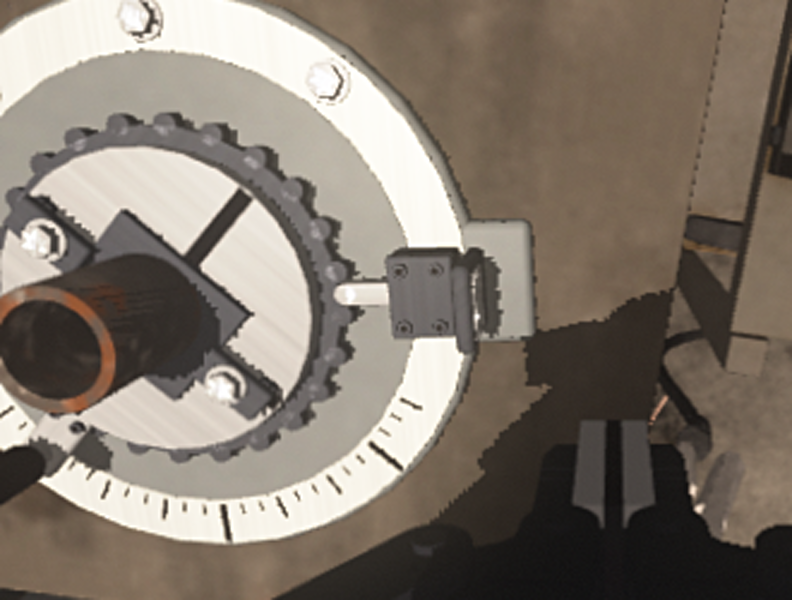

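```bash
python3 -c "
from rig import robot
s=robot.observe();print(s['clock'],s['contact_force']);print(robot.close_job())"
```

```text
15.4833 [0.63068267 0.1221176  0.00452239]
the job is handed in; nothing more can be done
None
```

I pushed the lever left with the outside of the shut fingers until the pointer stood at about 44°. Then I backed off and pushed the bolt pad straight in until it stopped firmly. The job was handed in at 15.5 s; no verdict was reported.

**Table angle:** Before locking, the scale lines and the table's slot gave 44 to 44.5°, and the network fits gave 43.6 to 45.5°. The last fit, after locking, gave 42.3°. That fit was thrown off by false lever and pointer detections, so I did not trust it. I did not measure the locked angle more precisely than that.

**Bolt:** The last picture shows the bolt's nose in a notch. The pad measured 127.6 mm from the axis, against 128.5 mm when home. It held still under a second push of about 17 N.

**Forces:** The highest reading was about 22 N in total, on the bolt pad at its stop. On the lever, one reading showed 14.7 N upward on the tool; I raised the tool and it went away. These are the values at the end of each move, so peaks in between were not seen.

**Surroundings:** The pipe still stood upright in the last picture. The hammer, nut and nozzle were not checked again afterwards, but the arm stayed clear of them. At hand-in the fingers were free, with a reading of about 0.6 N.

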